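Sort three specimen trays back into their own soaking trays

TASK

Each of the three steel specimen trays (lift them by the bar handle) stands on the rim of the wrong white soaking tray: park one of them on the middle of the empty black rubber mat, then move them round until each is turned to match and sits fully down, flat, in the white soaking tray of its own outline, and the mat is free again. Set the trays down rather than dropping them, and leave the bottle, the jar and the wooden slide box standing where they are.

Things in the scene. Friction and masses are not known exactly. Their poses are not given: they have to be found in the camera images.
- tri_tray: Steel specimen tray with an equilateral triangular outline: sides 33 mm, corners 63 mm from the centre, one corner along its x. Upright bar handle across its middle: black crossbar 44 mm along the tray's x, 14 mm thick along y, 32 to 56 mm above the underside; pinch it across y 42 mm up. Walls 16 mm high, chips inside reach 9 mm. 0.3 kg. Origin: centre of underside, z up.
- square_tray: Steel specimen tray with a square outline, 76 by 76 mm, sides along its x and y. Upright bar handle across its middle: black crossbar 44 mm along the tray's x, 14 mm thick along y, 32 to 56 mm above the underside; pinch it across y 42 mm up. Walls 16 mm high, chips inside reach 9 mm. 0.3 kg. Origin: centre of underside, z up.
- oblong_tray: Steel specimen tray with an oblong outline, 112 mm along its x by 50 mm along y. Upright bar handle across its middle: black crossbar 44 mm along the tray's x, 14 mm thick along y, 32 to 56 mm above the underside; pinch it across y 42 mm up. Walls 16 mm high, chips inside reach 9 mm. 0.3 kg. Origin: centre of underside, z up.
- tri_cradle: White plastic soaking tray, triangular: 38 mm from centre to each inner side; one corner points along its x. Fixed. Walls 4 mm thick, rim 18 mm above the bench, inner floor 4 mm above the bench; 5 mm of play on each side round its own tray, others stand on the rim. Origin: centre of its underside, on the bench. At the start the oblong tray stands on its rim.
- square_cradle: White plastic soaking tray, square, 86 by 86 mm inside, sides along its x and y. Fixed. Walls 4 mm thick, rim 18 mm above the bench, inner floor 4 mm above the bench; 5 mm of play on each side round its own tray, others stand on the rim. Origin: centre of its underside, on the bench. At the start the triangular tray stands on its rim.
- oblong_cradle: White plastic soaking tray, oblong, 122 mm (along its x) by 60 mm inside. Fixed. Walls 4 mm thick, rim 18 mm above the bench, inner floor 4 mm above the bench; 5 mm of play on each side round its own tray, others stand on the rim. Origin: centre of its underside, on the bench. At the start the square tray stands on its rim.
- mat: Empty black rubber mat, 120 by 120 by 4 mm, lying fixed on the bench: the free spot. Origin: centre of its underside; its top is 4 mm above that.
- bottle: Amber glass bottle, 44 mm across, 100 mm tall, standing on the bench, bystander. Origin: centre of its underside.
- jar: White jar with black lid, 56 mm across, 65 mm tall, standing on the bench, bystander. Origin: centre of its underside.
- slide_box: Brown wooden slide box, 76 by 50 by 32 mm, on the bench, bystander. Origin: centre of its underside.
Not all that is in view belongs to the job. Leave any blue or red look-alike of the tri_tray alone.

How it is judged:
By the outcome, as a careful person would: the job done as asked, in the order asked, and still so for the second after the job is handed in, with the robot touching nothing.
It also fails if it takes over 112 s, if anything falls off the work surface, if the arm or the gripper's body presses on something with over 40 N, if the wrist force passes 120 N, or if a joint passes its speed limit or range.

ROBOT

A 6-joint arm with a two-finger parallel gripper is mounted at the origin on the work surface. World frame = base frame: x ahead of the robot, y to its left, z up, the work surface at z = 0. Lengths are in m, angles in rad, forces in N, time in s.
With the tool pointing down it reaches from about 0.35 to 0.725 m from the base axis. Payload 4.3 kg.
Tool frame: the origin (TCP) lies on the centre line of the jaws, within the pads' length; the fingertips stand 14 mm ahead of it and the grasp point (between the pads) lies 5 mm behind it; z points along the fingers, y is the line along which they close (so a half turn about z gives the same grasp; the last joint's range is limited). The gripper opens to 85 mm and grips with 20 to 120 N. Pads are 22 mm wide; open, the fingers measure 114 mm over their backs; the gripper's body (76 mm by 85 mm) begins 54 mm behind the grasp point. The pads swing forward as they close: fully open they stand 13 mm farther back than shut.
Start: joints at [1.086, 0.377, 0.081, 1.274, 0, 1.46], TCP at [0.211, 0.535, 0.245] pointing down, gripper open.
Joint ranges: [-2.72, 2.72], [-0.84, 1.66], [-1.02, 1.22], [-1.77, 2.12], [-1.37, 1.28], [-3.14, 3.14]. Speed limits (rad/s): [2.57, 2.57, 3.14, 3.14, 3.14, 3.14].

INTERFACE

Orientations are given as a unit quaternion [w, x, y, z].
In Python, from cell import sensors, viewer, order, cut_out gives the robot as it stands.
- The arm moves only by the shell command python3 -m crank 'ROWS' [OPENING] [FORCE]. ROWS is a JSON object whose one key "commands" holds a list of rows, each an object with "travel": the shift along the tool's x, y, z in mm, a list of three; "twist": the turn about the tool's z in degrees. A call has 1 to 10 rows; each row is the pose to reach, as a shift and turn from the pose commanded when the call began, along the tool's axes at that moment; what a row does not reach only later rows make up. A row lasts 1/10 s, in which the tool goes at most 50 mm and 8.59 degrees, less where a joint would pass 70% of its speed; a pose out of reach is approached as far as the arm can. A call with a gripper value outside its range is refused whole. OPENING is the closure, from -1 (fully open) to 1 (shut), set as the call begins (- or left out, the last holds). The fingers move at their own pace and stop on an object; FORCE is the grip in N (left out, the last holds). Time passes only in rows, so rows that repeat a pose let the fingers close. It gives the time, the measured TCP pose, the force, the opening and the grip force at its end, in the units of the state.
- sensors.state(): the state, without advancing time (a new reading comes with each control period).
- viewer.capture(name): name is "side" or "top"; returns the picture (400x640x3 uint8, red, green, blue); there is no depth.
- viewer.calibration(name): a dict with "fx", "fy", "cx", "cy" (pixels), "cam_to_world" (4x4, takes a point from camera to world coordinates). Camera axes: x right, y down, z forward; pixel columns grow to the right and rows downward; lengths in m; the calibration is good to about 2 mm. A picture is of the moment at which its call begins. calibration takes no time and is no camera call.
- order.hand_in(): hands the job in; it is judged then, once.
Trained networks look in the newest picture that a camera, given by its name, has taken for a name from the list of things; names that differ only in an ending like _2 or _b are one class to them, and where a whole thing is asked for, a point or a joint stands for the part that bears it (a point fixed in the world has none). Each returns a list of dicts, best first, with "conf" (0 to 1); they miss things now and then, are a little off and sometimes report something else, mostly with a low value. They report only what shows in the picture. A call takes as long as a camera call. They do not tell look-alikes from the thing itself.
- cut_out(thing, camera): "region" (400x640 bool, what is visible of it) and "rect" ([left, top, right, bottom] in pixels, round what is visible of it).
The state is a dict: "time": time; "joint_positions": joint angles; "qd": joint speeds; "effort": joint torques, N m; "eef_pos": TCP position; "tool_rot": TCP orientation; "contact_force": force on the tool from outside, world axes, zero at the start; "torque": the same for the moment, N m; "finger_gap": finger opening in m; "finger_force": force on a finger pad.
Only numpy, scipy, OpenCV 4.12 (cv2) and the standard library are available. Lean on these libraries where they do the work, as an engineer would, in place of code of your own. Each camera call takes 0.05 s, during which the arm holds its last target. There are 200 camera calls.

## Working session

There is one attempt and no reset: what is moved stays moved. The work goes in short steps, Python scripts to look and compute and a shell command to move; the robot and the scene stay as the last step left them, time stands still between calls to the robot, and variables do not carry over. Pictures are saved under pics/ and viewed, at most 14 in all, crops included, and the job is handed in when it is done.

```bash
mkdir -p pics; ls; python3 - <<'E'
from cell import sensors, viewer
import cv2
for n in("top","side"):
    im=viewer.capture(n); cv2.imwrite(f"pics/{n}0.png",im[:,:,::-1]); c=viewer.calibration(n); print(n,c)
s=sensors.state(); print(s)
E
```

```text
pics
top {'fx': 406.8491475848471, 'fy': 406.8491475848471, 'cx': 314.0183582861109, 'cy': 205.12385050542272, 'cam_to_world': array([[ 4.07865732e-02, -9.76761342e-01,  2.10413253e-01,
         2.45862707e-01],
       [-9.99167792e-01, -3.99608393e-02,  8.17642072e-03,
         4.96282081e-02],
       [ 4.21878517e-04, -2.10571634e-01, -9.77578339e-01,
         1.06780490e+00],
       [ 0.00000000e+00,  0.00000000e+00,  0.00000000e+00,
         1.00000000e+00]])}
side {'fx': 450.43303556517844, 'fy': 450.43303556517844, 'cx': 321.9351833240937, 'cy': 194.833648575512, 'cam_to_world': array([[ 0.91055323, -0.26531266,  0.31702053,  0.00644467],
       [-0.41295236, -0.54841428,  0.72712593, -1.01317741],
       [-0.01905713, -0.79300124, -0.60892188,  0.94437571],
       [ 0.        ,  0.        ,  0.        ,  1.        ]])}
{'time': 0.1, 'joint_positions': array([1.08564093e+00, 3.77957050e-01, 7.97950129e-02, 1.27436886e+00,
       1.67071717e-06, 1.46050508e+00]), 'qd': array([-0.00142384, -0.00113808,  0.00199546, -0.00035366,  0.00052546,
       -0.00105923]), 'effort': array([ 1.22049121e-03, -4.64692068e+01,  2.70583016e+01,  1.20305142e-02,
       -1.77386719e-04, -1.47565341e-06]), 'eef_pos': array([0.21027324, 0.53460053, 0.24448683]), 'tool_rot': array([-2.55211965e-04,  1.86336490e-01,  9.82485603e-01, -8.28885707e-04]), 'contact_force': array([ 0.01941018, -0.16982052, -0.00607388]), 'torque': array([-0.01854232, -0.04606427,  0.05770188]), 'finger_force': 0.0, 'finger_gap': 0.08546187910364933}
```

View pics/top0.png

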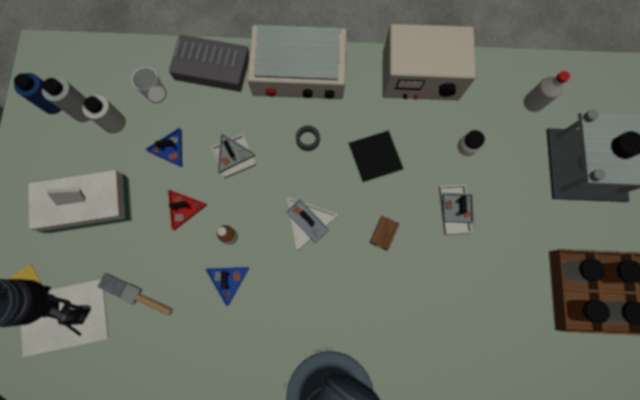

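View pics/side0.png

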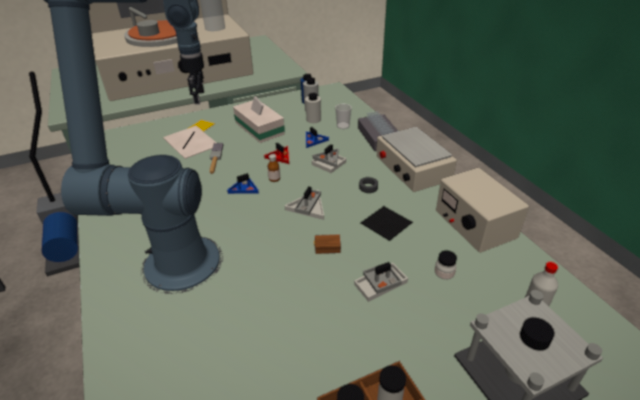

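The targets in the top view are the grey triangle on the square cradle at (233,153), the oblong tray on the triangular cradle at (308,222), and the square tray on the oblong cradle at (457,209). The mat is at (376,155). Three things could be mistaken for the tri_tray: blue at (167,147), blue at (228,282) and red at (185,208). By the description I choose the grey one at (233,153), and I'll check it in a crop.

```bash
cat > h.py <<'E'
import numpy as np, cv2
from scipy.optimize import minimize
from cell import sensors, viewer, order, cut_out
def prj(n,P):
    c=viewer.calibration(n); T=np.linalg.inv(c["cam_to_world"]); p=np.c_[P,np.ones(len(P))]@T[:3].T
    return np.c_[c["fx"]*p[:,0]/p[:,2]+c["cx"], c["fy"]*p[:,1]/p[:,2]+c["cy"]]
def ray(n,uv,z):
    c=viewer.calibration(n); M=c["cam_to_world"]
    d=M[:3,:3]@[(uv[0]-c["cx"])/c["fx"],(uv[1]-c["cy"])/c["fy"],1]; o=M[:3,3]
    return o+d*(z-o[2])/d[2]
def rect(a,b): return np.array([[a,b],[-a,b],[-a,-b],[a,-b]])/2
def tri(r): return np.array([[2*r*np.cos(t),2*r*np.sin(t)] for t in np.radians([0,120,240])])
def tri_t(): # sides 33 mm, corners 63 (slightly cut)
    return tri(.033)*63/66
OUT={"tri_tray":tri_t(),"square_tray":rect(.076,.076),"oblong_tray":rect(.112,.050),
"tri_cradle":tri(.042),"square_cradle":rect(.094,.094),"oblong_cradle":rect(.130,.068),"mat":rect(.12,.12),
"slide_box":rect(.076,.05)}
def prism(o,z0,z1): return np.vstack([np.c_[o,np.full(len(o),z)] for z in(z0,z1)])
def parts(name,z):
    o=OUT[name]
    if "tray" in name: return [prism(o,z,z+.016),prism(rect(.044,.014),z+.032,z+.056),prism(rect(.03,.006),z,z+.05)]
    return [prism(o,z,z+{"mat":.004,"slide_box":.032}.get(name,.018))]
S=6
def draw(n,name,q,z,box):
    l,t,r,b=box; m=np.zeros(((b-t)*S,(r-l)*S),np.uint8); R=np.array([[np.cos(q[2]),-np.sin(q[2])],[np.sin(q[2]),np.cos(q[2])]])
    for P in parts(name,z):
        W=P.copy(); W[:,:2]=P[:,:2]@R.T+q[:2]
        uv=(prj(n,W)+.5-[l,t])*S
        cv2.fillConvexPoly(m,cv2.convexHull(np.float32(uv)).round().astype(np.int32),255)
    return cv2.resize(m,(r-l,b-t),interpolation=cv2.INTER_AREA)/255.
def fit(name,masks,q0,z,extra=None,yaws=None):
    """masks: {cam: bool}; extra=(name,q,z): also-drawn thing (union)"""
    bx={};
    for n,m in masks.items():
        y,x=np.nonzero(m); bx[n]=(max(x.min()-8,0),max(y.min()-8,0),min(x.max()+9,640),min(y.max()+9,400))
    def cost(v):
        q=[v[0]/1e3,v[1]/1e3,v[2]/30]; e=0
        for n,m in masks.items():
            l,t,r,b=bx[n]; d=draw(n,name,q,z,bx[n])
            if extra: d=np.maximum(d,draw(n,*extra,bx[n]))
            e+=np.abs(d-cv2.GaussianBlur(m[t:b,l:r].astype(float),(0,0),.01+.5)).sum()/m.sum()
        return e
    best=None
    for y in (yaws if yaws is not None else np.radians(np.arange(0,360,20))):
        s=np.array([q0[0]*1e3,q0[1]*1e3,y*30])
        r=minimize(cost,s,method="Nelder-Mead",options=dict(initial_simplex=s+np.array([[0,0,0],[8,0,0],[0,8,0],[0,0,6]]),maxfev=90))
        if best is None or r.fun<best.fun: best=r
    v=best.x; return np.array([v[0]/1e3,v[1]/1e3,v[2]/30]),best.fun
E
python3 - <<'E'
from h import *
names="tri_tray square_tray oblong_tray tri_cradle square_cradle oblong_cradle mat bottle jar slide_box".split()
M={}
for n in("top","side"):
    im=viewer.capture(n); 
    for k in names:
        for i,d in enumerate(cut_out(k,n)[:5]):
            r=d["region"]; M[f"{n}/{k}/{i}"]=r; y,x=np.nonzero(r)
            if d["conf"]>.3: print(n,k,i,round(d["conf"],2),r.sum(),x.mean().round(1),y.mean().round(1))
    if n=="top":
        c=cv2.resize(im[120:260,200:340],(560,560),interpolation=cv2.INTER_CUBIC); cv2.imwrite("pics/crop1.png",c[:,:,::-1])
np.savez("m.npz",**M)
E
```

```text
top tri_tray 0 0.97 951 227.1 280.9
top tri_tray 1 0.76 846 168.9 148.0
top tri_tray 2 0.67 819 232.2 153.8
top tri_tray 3 0.57 875 182.8 208.1
top oblong_tray 0 0.77 852 307.5 220.5
top tri_cradle 0 0.92 571 310.1 224.0
top tri_cradle 1 0.52 1875 376.0 156.3
top tri_cradle 2 0.38 514 454.5 211.9
top square_cradle 0 0.92 446 236.6 158.3
top oblong_cradle 0 0.6 580 455.0 211.1
top mat 0 0.9 1836 376.0 156.3
top bottle 0 0.65 317 227.1 235.0
top jar 0 0.9 508 471.0 142.8
top slide_box 0 0.74 646 384.4 233.2
side tri_tray 0 0.74 274 279.2 153.3
side tri_tray 1 0.7 880 385.6 221.8
side tri_tray 2 0.67 416 242.8 185.4
side tri_tray 3 0.59 360 326.6 155.6
side tri_tray 4 0.51 310 313.8 137.3
side square_tray 0 0.93 701 382.0 277.2
side oblong_tray 0 0.73 427 307.1 200.3
side tri_cradle 0 0.84 280 306.8 208.0
side square_cradle 0 0.71 218 328.5 164.0
side oblong_cradle 0 0.88 489 374.6 284.2
side mat 0 0.56 967 386.0 222.3
side bottle 0 0.76 260 272.9 169.2
side jar 0 0.55 499 445.5 264.6
side slide_box 0 0.62 483 326.3 243.5
side slide_box 1 0.56 755 381.0 277.2
side slide_box 2 0.53 374 326.8 155.7
```

View pics/crop1.png

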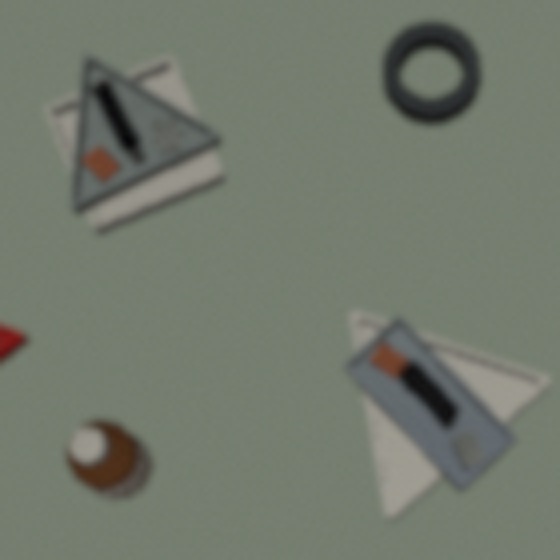

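The crop shows the grey steel triangle at crop (145,140), which is image pixel (236,155). It sits on the white square cradle, so the choice is right. Next I fit the poses.

```bash
python3 - <<'E'
from h import *
M=dict(np.load("m.npz"))
for _ in range(3):
    viewer.capture("top"); d=cut_out("square_tray","top")
    d=[e for e in d if 430<np.nonzero(e["region"])[1].mean()<485]
    if d: M["top/square_tray/0"]=d[0]["region"]; print("sq",d[0]["conf"],d[0]["region"].sum()); break
np.savez("m.npz",**M)
sel={"tri_tray":(("top",2),("side",3)),"square_tray":(("top",0),("side",0)),"oblong_tray":(("top",0),("side",0))}
pair={"tri_tray":"square_cradle","square_tray":"oblong_cradle","oblong_tray":"tri_cradle"}
Q={}
def run(k,ms,z,extra=None):
    n0=list(ms)[0]; y,x=np.nonzero(ms[n0]); c=ray(n0,(x.mean(),y.mean()),z+.01)
    q,e=fit(k,ms,c[:2],z,extra); print(k,list(ms),(q[:2]*1e3).round(1),np.degrees(q[2]).round(1)%360,round(e,3)); return q
for k,s in sel.items():
    ms={n:M[f"{n}/{k}/{i}"] for n,i in s if f"{n}/{k}/{i}" in M}
    for n in ms: run(k,{n:ms[n]},.018)
    q=run(k,ms,.018); Q[k]=q; c=pair[k]
    u={n:ms[n]|M[f"{n}/{c}/0"] for n in ms}
    for n in u: run(c,{n:u[n]},0,(k,q,.018))
    Q[c]=run(c,u,0,(k,q,.018))
for k in("mat","slide_box"):
    Q[k]=run(k,{n:M[f"{n}/{k}/0"] for n in("top","side")},0)
for k,h in(("bottle",.05),("jar",.03)):
    m=M[f"top/{k}/0"]; y,x=np.nonzero(m); print(k,ray("top",(x.mean(),y.mean()),h).round(3))
np.savez("q.npz",**Q)
im=viewer.capture("top")
o=cv2.resize(im,None,fx=3,fy=3,interpolation=cv2.INTER_CUBIC)[:,:,::-1].copy()
for k,q in Q.items():
    z=.018 if k in sel else 0
    d=cv2.resize(draw("top",k,q,z,(0,0,640,400)),None,fx=3,fy=3)
    cs,_=cv2.findContours((d>.5).astype(np.uint8),0,2); cv2.drawContours(o,cs,-1,(0,255,0) if k in sel else (255,0,255),1)
cv2.imwrite("pics/fit.png",o[340:760,600:1400])
E
```

```text
sq 0.68 846Traceback (most recent call last):
  File "<stdin>", line 16, in <module>
  File "<stdin>", line 13, in run
  File "h.py", line 46, in fit
    r=minimize(cost,s,method="Nelder-Mead",options=dict(initial_simplex=s+np.array([[0,0,0],[8,0,0],[0,8,0],[0,0,6]]),maxfev=90))
    res = _minimize_neldermead(fun, x0, args, callback, bounds=bounds,
                               **options)
    fxe = func(xe)
    fx = function(np.copy(x), *(wrapper_args + args))
  File "h.py", line 39, in cost
    l,t,r,b=bx[n]; d=draw(n,name,q,z,bx[n])
                     ~~~~^^^^^^^^^^^^^^^^^^
  File "h.py", line 28, in draw
    uv=(prj(n,W)+.5-[l,t])*S
        ~~~^^^^^
  File "h.py", line 5, in prj
    c=viewer.calibration(n); T=np.linalg.inv(c["cam_to_world"]); p=np.c_[P,np.ones(len(P))]@T[:3].T
ValueError: time passes only in moves, steps and waits
```

```bash
sed -i 's/^def prj/C={n:viewer.calibration(n) for n in("top","side")}\ndef prj/; s/c=viewer.calibration(n)/c=C[n]/' h.py
cat > f.py <<'E'
from h import *
M=dict(np.load("m.npz"))
sel={"tri_tray":(("top",2),("side",3)),"square_tray":(("top",0),("side",0)),"oblong_tray":(("top",0),("side",0))}
pair={"tri_tray":"square_cradle","square_tray":"oblong_cradle","oblong_tray":"tri_cradle"}
Q={}
def run(k,ms,z,extra=None):
    n0=list(ms)[0]; y,x=np.nonzero(ms[n0]); c=ray(n0,(x.mean(),y.mean()),z+.01)
    q,e=fit(k,ms,c[:2],z,extra); print(k,list(ms),(q[:2]*1e3).round(1),np.degrees(q[2]).round(1)%360,round(e,3)); return q
for k,s in sel.items():
    ms={n:M[f"{n}/{k}/{i}"] for n,i in s if f"{n}/{k}/{i}" in M}
    for n in ms: run(k,{n:ms[n]},.018)
    q=run(k,ms,.018); Q[k]=q; c=pair[k]
    u={n:ms[n]|M[f"{n}/{c}/0"] for n in ms}
    for n in u: run(c,{n:u[n]},0,(k,q,.018))
    Q[c]=run(c,u,0,(k,q,.018))
for k in("mat","slide_box"):
    Q[k]=run(k,{n:M[f"{n}/{k}/0"] for n in("top","side")},0)
for k,h in(("bottle",.05),("jar",.03)):
    m=M[f"top/{k}/0"]; y,x=np.nonzero(m); print(k,ray("top",(x.mean(),y.mean()),h).round(3))
np.savez("q.npz",**Q)
im=viewer.capture("top")
o=cv2.resize(im,None,fx=3,fy=3,interpolation=cv2.INTER_CUBIC)[:,:,::-1].copy()
for k,q in Q.items():
    z=.018 if k in sel else 0
    d=cv2.resize(draw("top",k,q,z,(0,0,640,400)),None,fx=3,fy=3)
    cs,_=cv2.findContours((d>.5).astype(np.uint8),0,2); cv2.drawContours(o,cs,-1,(0,255,0) if k in sel else (255,0,255),1)
cv2.imwrite("pics/fit.png",o[340:760,630:1430])
E
time python3 f.py
```

```text
tri_tray ['top'] [603.2 284.4] 270.3 0.06
tri_tray ['side'] [601.3 285.9] 30.69999999999999 0.103
tri_tray ['top', 'side'] [602.2 285.1] 31.1 0.18
square_cradle ['top'] [602.3 283. ] 116.5 0.07
square_cradle ['side'] [601.5 288.1] 27.5 0.099
square_cradle ['top', 'side'] [602.1 283.4] 26.1 0.197
square_tray ['top'] [ 479.6 -318.1] 89.9 0.106
square_tray ['side'] [ 479.8 -318.1] 359.5 0.118
square_tray ['top', 'side'] [ 480.  -317.7] 179.2 0.226
oblong_cradle ['top'] [ 477.4 -317. ] 185.6 0.1
oblong_cradle ['side'] [ 477.3 -313.1] 186.8 0.088
oblong_cradle ['top', 'side'] [ 477.1 -315.4] 185.2 0.211
oblong_tray ['top'] [428.5  73.8] 45.8 0.046
oblong_tray ['side'] [428.9  77.5] 47.0 0.068
oblong_tray ['top', 'side'] [428.2  74.6] 45.4 0.151
tri_cradle ['top'] [430.1  74.2] 43.0 0.075
tri_cradle ['side'] [431.   78.2] 43.3 0.114
tri_cradle ['top', 'side'] [430.4  75.3] 42.9 0.209
mat ['top', 'side'] [ 620.8 -105.2] 20.4 0.091
slide_box ['top', 'side'] [ 404.2 -126.5] 156.3 0.159
bottle [0.379 0.274 0.05 ]
jar [ 0.658 -0.358  0.03 ]
real	0m59.735s
user	0m59.489s
sys	0m0.506s
```

View pics/fit.png

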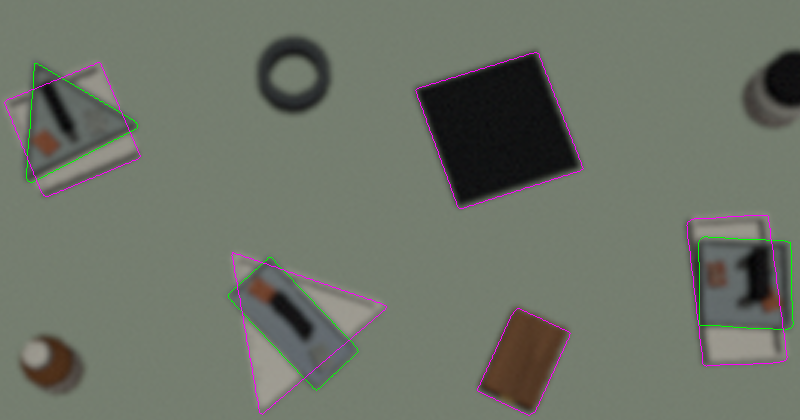

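All the outlines fit well. Handle yaws read 31° for the tri tray, 0° for the square and 45° for the oblong. Next is a helper that converts world targets into travel and twist.

```bash
cat > go.py <<'E'
import sys,numpy as np
from scipy.spatial.transform import Rotation as Ro
from cell import sensors
s=sensors.state(); w,x,y,z=s["tool_rot"]; R=Ro.from_quat([x,y,z,w]).as_matrix()
a0=np.degrees(np.arctan2(R[1,1],R[0,1])); p=np.array(s["eef_pos"])
print("t",round(s["time"],2),"p",(p*1e3).round(1),"a",a0.round(1),"F",s["contact_force"].round(1),"gap",round(s["finger_gap"]*1e3,1),"tilt",R[:,2].round(4))
if len(sys.argv)>1:   # x y z(mm) handle_yaw(deg)
    X,Y,Z,h=map(float,sys.argv[1:]); a=h+90; d=(a-a0+90)%180-90
    # horizontal move split in tool axes
    print("travel",(R.T@(np.array([X,Y,Z])-p*1e3)).round(1),"twist",round(-d,1))
E
python3 go.py 602 285 140 31
```

```text
t 1.35 p [210.5 535.1 245.4] a 68.5 F [-0.1  0.2  0.1] gap 85.4 tilt [ 1.e-04  1.e-04 -1.e+00]
travel [-455.9  -89.4  105.4] twist -52.5
```

```bash
python3 -m crank '{"commands":[{"travel":[-46,-9,11],"twist":-5.2},{"travel":[-91,-18,21],"twist":-10.5},{"travel":[-137,-27,32],"twist":-15.7},{"travel":[-182,-36,42],"twist":-21},{"travel":[-228,-45,53],"twist":-26.2},{"travel":[-274,-54,63],"twist":-31.5},{"travel":[-319,-63,74],"twist":-36.7},{"travel":[-365,-72,84],"twist":-42},{"travel":[-410,-80,95],"twist":-47.2},{"travel":[-456,-89,105],"twist":-52.5}]}' -1 60
python3 -m crank '{"commands":[{"travel":[0,0,0],"twist":0},{"travel":[0,0,0],"twist":0},{"travel":[0,0,0],"twist":0}]}' >/dev/null
python3 go.py 602 285 55 31
```

```text
time: 2.35
eef_pos: [0.6037, 0.2842, 0.1398]
tool_rot: [0.0, -0.269, 0.963, 0.0]
contact_force: [-0.5, 1.0, 0.1]
finger_gap: 0.0856
finger_force: 0.0
t 2.65 p [601.6 285.9 140.5] a 121.0 F [-1.1  0.9  0.1] gap 85.5 tilt [-5.e-04  3.e-04 -1.e+00]
travel [ 0.1 -1.1 85.5] twist 0.0
```

```bash
python3 -m crank '{"commands":[{"travel":[0,0,20],"twist":0},{"travel":[0,0,40],"twist":0},{"travel":[0,0,60],"twist":0},{"travel":[0,0,75],"twist":0},{"travel":[0,0,85],"twist":0},{"travel":[0,0,85],"twist":0}]}'
python3 -m crank '{"commands":[{"travel":[0,0,0],"twist":0},{"travel":[0,0,0],"twist":0},{"travel":[0,0,0],"twist":0},{"travel":[0,0,0],"twist":0},{"travel":[0,0,0],"twist":0},{"travel":[0,0,0],"twist":0},{"travel":[0,0,0],"twist":0},{"travel":[0,0,0],"twist":0}]}' 1 60
python3 go.py 602 285 130 31
```

```text
time: 3.25
eef_pos: [0.6004, 0.286, 0.0543]
tool_rot: [-0.001, -0.268, 0.963, -0.0]
contact_force: [-0.8, 0.5, 0.4]
finger_gap: 0.0855
finger_force: 0.0
time: 4.05
eef_pos: [0.6026, 0.2855, 0.0559]
tool_rot: [0.0, -0.267, 0.964, 0.0]
contact_force: [-0.7, -0.4, 5.3]
finger_gap: 0.013
finger_force: 59.2
t 4.05 p [602.6 285.5  55.9] a 121.0 F [-0.7 -0.4  5.3] gap 13.0 tilt [ 9.e-04  5.e-04 -1.e+00]
travel [  0.7  -0.1 -74.1] twist 0.0
```

```bash
python3 -m crank '{"commands":[{"travel":[0,0,-5],"twist":0},{"travel":[0,0,-15],"twist":0},{"travel":[0,0,-30],"twist":0},{"travel":[0,0,-45],"twist":0},{"travel":[0,0,-60],"twist":0},{"travel":[0,0,-70],"twist":0},{"travel":[0,0,-75],"twist":0},{"travel":[0,0,-75],"twist":0},{"travel":[0,0,-75],"twist":0}]}'
python3 go.py 621 -105 130 35.4
python3 - <<'E'
from h import *
a=[]
for n in("top","side"): a.append(viewer.capture(n))
cv2.imwrite("pics/lift1.png",np.hstack([cv2.resize(a[0][90:240,170:320],(400,400)),cv2.resize(a[1][60:210,250:400],(400,400))])[:,:,::-1])
E
```

```text
time: 4.95
eef_pos: [0.6018, 0.2852, 0.1296]
tool_rot: [-0.001, -0.267, 0.964, -0.0]
contact_force: [0.8, 0.4, -4.5]
finger_gap: 0.0132
finger_force: 58.4
t 4.95 p [601.8 285.2 129.6] a 121.0 F [ 0.8  0.4 -4.5] gap 13.2 tilt [-1.1e-03 -3.0e-04 -1.0e+00]
travel [ 1.847e+02 -3.443e+02 -3.000e-01] twist -4.4
```

View pics/lift1.png

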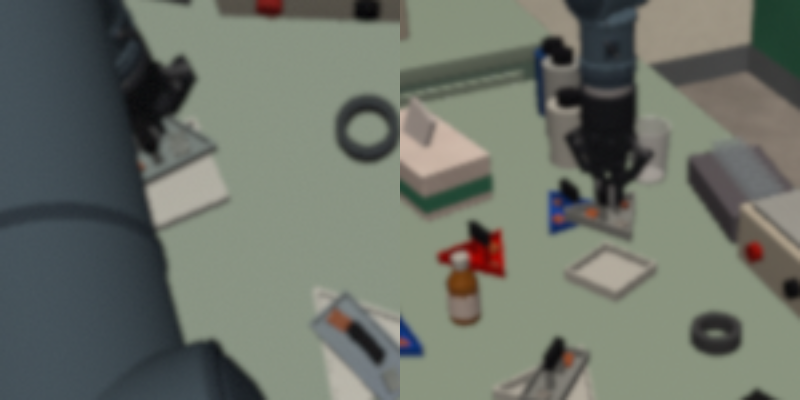

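The side view, right half at (600,215), shows the tray held level, and the square cradle is empty. Moving to the mat.

```bash
python3 -m crank '{"commands":[{"travel":[9,-17,0],"twist":-0.4},{"travel":[28,-52,0],"twist":-0.9},{"travel":[46,-86,0],"twist":-1.3},{"travel":[65,-120,0],"twist":-1.8},{"travel":[83,-155,0],"twist":-2.2},{"travel":[102,-189,0],"twist":-2.6},{"travel":[120,-224,0],"twist":-3.1},{"travel":[138,-258,0],"twist":-3.5},{"travel":[157,-292,0],"twist":-4},{"travel":[175,-327,0],"twist":-4.4}]}'
python3 -m crank '{"commands":[{"travel":[8,-14,0],"twist":0},{"travel":[9.5,-17,0],"twist":0},{"travel":[9.5,-17,0],"twist":0},{"travel":[9.5,-17,0],"twist":0}]}'>/dev/null
python3 go.py 621 -105 41 35.4
```

```text
time: 6.05
eef_pos: [0.6202, -0.0865, 0.1296]
tool_rot: [-0.0, -0.304, 0.953, 0.0]
contact_force: [0.5, 0.1, -4.0]
finger_gap: 0.0132
finger_force: 58.8
t 6.45 p [ 622.7 -102.8  130. ] a 125.5 F [ 0.4  0.4 -4.3] gap 13.2 tilt [-8.0e-04  1.1e-03 -1.0e+00]
travel [ 2.6 -0.9 89. ] twist 0.1
```

```bash
python3 -m crank '{"commands":[{"travel":[1,0,15],"twist":0},{"travel":[1.5,0,35],"twist":0},{"travel":[1.5,0,55],"twist":0},{"travel":[1.5,0,70],"twist":0},{"travel":[1.5,0,80],"twist":0},{"travel":[1.5,0,84],"twist":0},{"travel":[1.5,0,86],"twist":0},{"travel":[1.5,0,87],"twist":0},{"travel":[1.5,0,88],"twist":0},{"travel":[1.5,0,88],"twist":0}]}'
python3 -m crank '{"commands":[{"travel":[0,0,0.5],"twist":0},{"travel":[0,0,1],"twist":0},{"travel":[0,0,1],"twist":0}]}'
```

```text
time: 7.45
eef_pos: [0.6222, -0.1054, 0.0428]
tool_rot: [0.0, -0.304, 0.953, -0.0]
contact_force: [0.1, 0.4, -4.0]
finger_gap: 0.0132
finger_force: 58.9
time: 7.75
eef_pos: [0.6221, -0.1055, 0.042]
tool_rot: [0.0, -0.304, 0.953, -0.0]
contact_force: [-0.2, -0.4, 0.2]
finger_gap: 0.0133
finger_force: 59.7
```

```bash
python3 -m crank '{"commands":[{"travel":[0,0,0.3],"twist":0},{"travel":[0,0,0.3],"twist":0},{"travel":[0,0,0.3],"twist":0},{"travel":[0,0,0.3],"twist":0},{"travel":[0,0,0.3],"twist":0},{"travel":[0,0,0.3],"twist":0},{"travel":[0,0,0.3],"twist":0}]}' -1
python3 -m crank '{"commands":[{"travel":[0,0,-10],"twist":0},{"travel":[0,0,-30],"twist":0},{"travel":[0,0,-60],"twist":0},{"travel":[0,0,-85],"twist":0},{"travel":[0,0,-99],"twist":0},{"travel":[0,0,-99],"twist":0},{"travel":[0,0,-99],"twist":0}]}'
python3 go.py 480 -318 140 -0.8
```

```text
time: 8.45
eef_pos: [0.6218, -0.1053, 0.041]
tool_rot: [0.0, -0.304, 0.953, 0.0]
contact_force: [-0.0, 0.0, 0.3]
finger_gap: 0.0854
finger_force: 0.0
time: 9.15
eef_pos: [0.6219, -0.1053, 0.1403]
tool_rot: [0.0, -0.304, 0.953, -0.0]
contact_force: [0.1, -0.5, -0.6]
finger_gap: 0.085
finger_force: 0.0
t 9.15 p [ 621.9 -105.3  140.3] a 125.4 F [ 0.1 -0.5 -0.6] gap 85.0 tilt [ 8.e-04 -1.e-04 -1.e+00]
travel [ 2.389e+02 -9.100e+01  2.000e-01] twist 36.2
```

```bash
python3 -m crank '{"commands":[{"travel":[27,-10,0],"twist":4},{"travel":[54,-20,0],"twist":8},{"travel":[81,-30,0],"twist":12},{"travel":[108,-40,0],"twist":16},{"travel":[135,-51,0],"twist":20},{"travel":[162,-62,0],"twist":24},{"travel":[189,-72,0],"twist":28},{"travel":[216,-82,0],"twist":32},{"travel":[239,-91,0],"twist":36.2},{"travel":[239,-91,0],"twist":36.2}]}'
python3 -m crank '{"commands":[{"travel":[0,0,0],"twist":0},{"travel":[0,0,0],"twist":0},{"travel":[0,0,0],"twist":0}]}' >/dev/null
python3 go.py 480 -318 55 -0.8
python3 - <<'E'
from h import *
im=viewer.capture("top"); M={}
for k in("tri_tray","square_cradle"):
    for d in cut_out(k,"top")[:4]:
        r=d["region"]; y,x=np.nonzero(r); print(k,round(d["conf"],2),r.sum(),x.mean().round(),y.mean().round())
        if k=="tri_tray" and x.mean()>340 or k!="tri_tray" and x.mean()<260:
            c=ray("top",(x.mean(),y.mean()),.01)
            q,e=fit(k,{"top":r},c[:2],.004 if "tray" in k else 0,yaws=np.radians([15,35,55])); print((q[:2]*1e3).round(1),np.degrees(q[2]).round(1),round(e,3))
cv2.imwrite("pics/mid.png",cv2.resize(im[110:260,200:500],(800,400))[:,:,::-1])
E
```

```text
time: 10.15
eef_pos: [0.4774, -0.3197, 0.1384]
tool_rot: [-0.001, 0.009, 1.0, 0.0]
contact_force: [-0.0, 1.0, 0.1]
finger_gap: 0.0855
finger_force: 0.0
t 10.45 p [ 480.1 -316.9  139.6] a 89.3 F [ 0.1 -0.2  0.8] gap 85.5 tilt [-4.e-04  8.e-04 -1.e+00]
travel [ 0.  -1.2 84.6] twist 0.1
tri_tray 0.97 928 227.0 281.0
tri_tray 0.94 840 183.0 209.0
tri_tray 0.93 798 169.0 148.0
tri_tray 0.75 846 376.0 154.0
[ 623.  -104.8] 35.0 0.119
square_cradle 0.72 1228 234.0 156.0
[602.1 283.1] 26.8 0.026
```

View pics/mid.png

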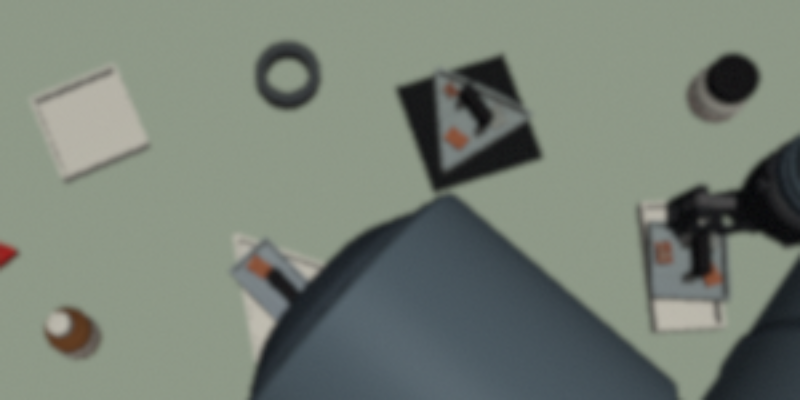

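The tri tray now lies in the middle of the mat at picture (480,115), and the square cradle at (90,125) is clear. Picking the square tray.

```bash
python3 -m crank '{"commands":[{"travel":[0,0,20],"twist":0},{"travel":[0,0,40],"twist":0},{"travel":[0,0,60],"twist":0},{"travel":[0,0,75],"twist":0},{"travel":[0,0,85],"twist":0},{"travel":[0,0,85],"twist":0}]}'
python3 -m crank '{"commands":[{"travel":[0,0,0],"twist":0},{"travel":[0,0,0],"twist":0},{"travel":[0,0,0],"twist":0},{"travel":[0,0,0],"twist":0},{"travel":[0,0,0],"twist":0},{"travel":[0,0,0],"twist":0},{"travel":[0,0,0],"twist":0},{"travel":[0,0,0],"twist":0}]}' 1 60
python3 go.py
python3 -m crank '{"commands":[{"travel":[0,0,-5],"twist":0},{"travel":[0,0,-15],"twist":0},{"travel":[0,0,-30],"twist":0},{"travel":[0,0,-45],"twist":0},{"travel":[0,0,-60],"twist":0},{"travel":[0,0,-75],"twist":0},{"travel":[0,0,-85],"twist":0},{"travel":[0,0,-85],"twist":0},{"travel":[0,0,-85],"twist":0}]}'
python3 go.py 602 283 140 26.5
```

```text
time: 11.2
eef_pos: [0.479, -0.3169, 0.0536]
tool_rot: [-0.001, 0.007, 1.0, 0.001]
contact_force: [-0.1, 0.2, 0.4]
finger_gap: 0.0852
finger_force: 0.0
time: 12.0
eef_pos: [0.4801, -0.3182, 0.0555]
tool_rot: [0.0, 0.007, 1.0, -0.0]
contact_force: [0.7, 0.5, 5.8]
finger_gap: 0.0132
finger_force: 59.4
t 12.0 p [ 480.1 -318.2   55.5] a 89.2 F [0.7 0.5 5.8] gap 13.2 tilt [ 9.e-04 -4.e-04 -1.e+00]
time: 12.9
eef_pos: [0.4796, -0.3179, 0.1396]
tool_rot: [-0.0, 0.007, 1.0, 0.0]
contact_force: [0.2, -0.4, -4.2]
finger_gap: 0.0132
finger_force: 58.5
t 12.9 p [ 479.6 -317.9  139.6] a 89.2 F [ 0.2 -0.4 -4.2] gap 13.2 tilt [-3.e-04  3.e-04 -1.e+00]
travel [-1.143e+02  6.025e+02 -2.000e-01] twist -27.3
```

```bash
python3 -m crank '{"commands":[{"travel":[-3,18,0],"twist":-1},{"travel":[-10,54,0],"twist":-3},{"travel":[-17,90,0],"twist":-6},{"travel":[-24,126,0],"twist":-9},{"travel":[-31,162,0],"twist":-12},{"travel":[-38,198,0],"twist":-15},{"travel":[-44,234,0],"twist":-18},{"travel":[-51,270,0],"twist":-21},{"travel":[-58,306,0],"twist":-24},{"travel":[-65,342,0],"twist":-27.3}]}' >/dev/null
python3 go.py 602 283 140 26.5
```

```text
t 13.9 p [548.2  25.6 139. ] a 116.7 F [ 0.8 -0.8 -3.2] gap 13.2 tilt [-2.1e-03  6.0e-04 -1.0e+00]
travel [-163.8  205.7   -0.9] twist 0.2
```

```bash
python3 -m crank '{"commands":[{"travel":[-20,26,0],"twist":0},{"travel":[-42,53,0],"twist":0},{"travel":[-64,80,0],"twist":0},{"travel":[-86,107,0],"twist":0},{"travel":[-107,134,0],"twist":0},{"travel":[-128,161,0],"twist":0},{"travel":[-148,186,0],"twist":0},{"travel":[-160,200,0],"twist":0},{"travel":[-164,205.7,0],"twist":0},{"travel":[-164,205.7,0],"twist":0}]}' >/dev/null
python3 -m crank '{"commands":[{"travel":[0,0,0],"twist":0},{"travel":[0,0,0],"twist":0},{"travel":[0,0,0],"twist":0}]}' >/dev/null
for i in 1 2 3; do python3 go.py 602 283 41 26.5;python3 -m crank '{"commands":[{"travel":[0,0,0],"twist":0}]}' >/dev/null; done
python3 - <<'E'
from h import *
a=[viewer.capture(n) for n in("top","side")]
cv2.imwrite("pics/hov.png",np.hstack([cv2.resize(a[0][90:240,170:320],(400,400)),cv2.resize(a[1][90:210,270:390],(400,400))])[:,:,::-1])
E
```

```text
t 15.2 p [604.2 279.3 140.1] a 116.4 F [-0.1 -0.5 -3.1] gap 12.9 tilt [-2.e-04 -2.e-04 -1.e+00]
travel [ 0.2  4.3 99.1] twist -0.1
t 15.3 p [604.3 279.6 140.2] a 116.5 F [ 0.2 -0.5 -3.3] gap 13.1 tilt [ 1.e-04  0.e+00 -1.e+00]
travel [ 0.5  4.1 99.2] twist -0.0
t 15.4 p [604.3 280.  140.2] a 116.5 F [ 0.4 -0.5 -3.4] gap 13.2 tilt [ 2.e-04  1.e-04 -1.e+00]
travel [ 0.7  3.7 99.2] twist -0.0
```

View pics/hov.png

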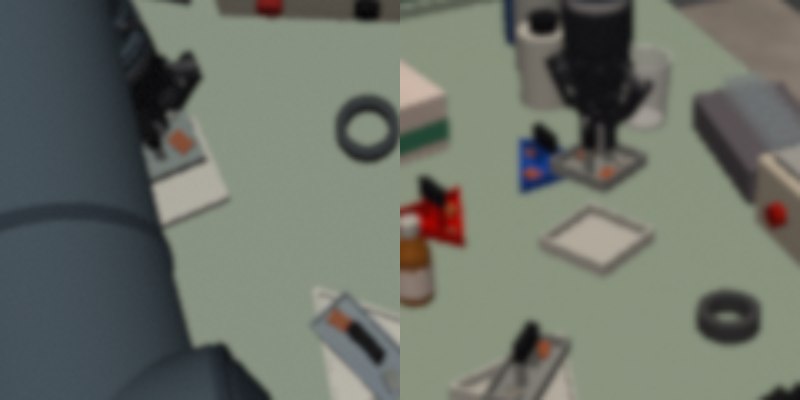

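The square tray hangs level at (600,160), turned to match the cradle below it. I shift it 4 mm and lower.

```bash
python3 -m crank '{"commands":[{"travel":[0.6,2,5],"twist":0},{"travel":[0.6,3.9,20],"twist":0},{"travel":[0.6,3.9,40],"twist":0},{"travel":[0.6,3.9,55],"twist":0},{"travel":[0.6,3.9,65],"twist":0},{"travel":[0.6,3.9,70],"twist":0},{"travel":[0.6,3.9,70],"twist":0},{"travel":[0.6,3.9,70],"twist":0},{"travel":[0.6,3.9,70],"twist":0}]}' >/dev/null
python3 go.py 602 283 41 26.5
python3 -m crank '{"commands":[{"travel":[0,0,0],"twist":0},{"travel":[0,0,0],"twist":0}]}' >/dev/null
python3 go.py 602 283 41 26.5
```

```text
t 16.5 p [602.8 283.9  71.1] a 116.5 F [-0.2  0.7 -3.3] gap 13.2 tilt [ 1.9e-03  8.0e-04 -1.0e+00]
travel [ 1.2 -0.5 30.1] twist 0.0
t 16.7 p [602.3 283.8  70.6] a 116.5 F [-0.2  0.  -4.2] gap 13.0 tilt [ 1.e-03  4.e-04 -1.e+00]
travel [ 0.6 -0.5 29.6] twist 0.0
```

```bash
python3 -m crank '{"commands":[{"travel":[0.4,-0.4,5],"twist":0},{"travel":[0.4,-0.4,10],"twist":0},{"travel":[0.4,-0.4,15],"twist":0},{"travel":[0.4,-0.4,20],"twist":0},{"travel":[0.4,-0.4,24],"twist":0},{"travel":[0.4,-0.4,27],"twist":0},{"travel":[0.4,-0.4,28],"twist":0},{"travel":[0.4,-0.4,28],"twist":0}]}'
python3 -m crank '{"commands":[{"travel":[0,0,0.5],"twist":0},{"travel":[0,0,1],"twist":0},{"travel":[0,0,1.3],"twist":0},{"travel":[0,0,1.3],"twist":0}]}'
```

```text
time: 17.5
eef_pos: [0.6017, 0.2831, 0.042]
tool_rot: [-0.0, -0.229, 0.973, 0.0]
contact_force: [-0.6, -0.0, -2.6]
finger_gap: 0.0134
finger_force: 59.1
time: 17.9
eef_pos: [0.6021, 0.2832, 0.0416]
tool_rot: [0.001, -0.229, 0.973, 0.0]
contact_force: [-1.6, -0.6, 1.9]
finger_gap: 0.0131
finger_force: 59.8
```

```bash
python3 -m crank '{"commands":[{"travel":[0,0,0],"twist":0},{"travel":[0,0,0],"twist":0},{"travel":[0,0,0],"twist":0},{"travel":[0,0,0],"twist":0},{"travel":[0,0,0],"twist":0},{"travel":[0,0,0],"twist":0},{"travel":[0,0,0],"twist":0}]}' -1
python3 -m crank '{"commands":[{"travel":[0,0,-10],"twist":0},{"travel":[0,0,-30],"twist":0},{"travel":[0,0,-60],"twist":0},{"travel":[0,0,-85],"twist":0},{"travel":[0,0,-99],"twist":0},{"travel":[0,0,-99],"twist":0},{"travel":[0,0,-99],"twist":0}]}' >/dev/null
python3 go.py 428 74.5 140 45.4
```

```text
time: 18.6
eef_pos: [0.6018, 0.2831, 0.0407]
tool_rot: [0.0, -0.229, 0.973, 0.0]
contact_force: [0.1, 0.3, -0.0]
finger_gap: 0.0855
finger_force: 0.0
t 19.3 p [602.  283.2 140. ] a 116.5 F [-0.7  0.1  0.1] gap 85.6 tilt [ 9.e-04  4.e-04 -1.e+00]
travel [ 2.488e+02 -1.090e+02 -2.000e-01] twist -18.9
```

```bash
python3 -m crank '{"commands":[{"travel":[28,-12,0],"twist":-2},{"travel":[56,-24,0],"twist":-4},{"travel":[84,-37,0],"twist":-6},{"travel":[112,-49,0],"twist":-8},{"travel":[140,-61,0],"twist":-10},{"travel":[168,-74,0],"twist":-12},{"travel":[196,-86,0],"twist":-14},{"travel":[224,-98,0],"twist":-16},{"travel":[249,-109,0],"twist":-18.9},{"travel":[249,-109,0],"twist":-18.9}]}' >/dev/null
python3 -m crank '{"commands":[{"travel":[0,0,0],"twist":0},{"travel":[0,0,0],"twist":0},{"travel":[0,0,0],"twist":0},{"travel":[0,0,0],"twist":0}]}' >/dev/null
python3 go.py 428 74.5 55 45.4
python3 - <<'E'
from h import *
a=[viewer.capture(n) for n in("top","side")]
for n in("top","side"):
    for k in("square_tray","oblong_cradle"):
        for d in cut_out(k,n)[:4]:
            r=d["region"]; y,x=np.nonzero(r); c=ray(n,(x.mean(),y.mean()),.01)
            if d["conf"]<.3 or np.hypot(*(c[:2]-([.602,.283] if k=="square_tray" else [.477,-.315])))>.05: continue
            q,e=fit(k,{n:r},c[:2],.004 if "tray" in k else 0,yaws=np.radians([-15,5,26,45])); print(n,k,round(d["conf"],2),(q[:2]*1e3).round(1),np.degrees(q[2]).round(1),round(e,3))
cv2.imwrite("pics/p2.png",np.hstack([cv2.resize(a[0][90:240,190:340],(400,400)),cv2.resize(a[1][110:230,270:390],(400,400))])[:,:,::-1])
E
```

```text
t 20.7 p [428.2  74.9 139.6] a 135.5 F [ 0.1 -0.3  0.6] gap 85.5 tilt [ 1.e-04  2.e-04 -1.e+00]
travel [ 0.4 -0.1 84.6] twist 0.1
top square_tray 0.76 [602.7 282.5] 25.4 0.049
top oblong_cradle 0.59 [ 477.3 -315.8] 5.6 0.032
side square_tray 0.69 [600.7 292.5] 27.0 1.279
side oblong_cradle 0.83 [ 477.6 -314.7] 5.6 0.063
```

View pics/p2.png

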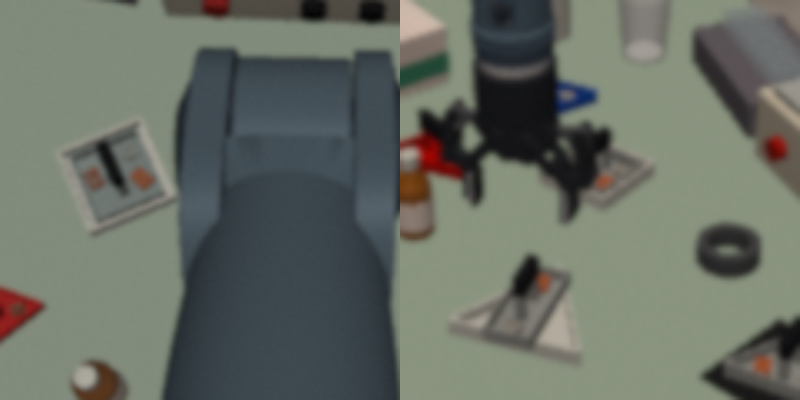

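The top view shows the square tray down inside its cradle at crop (117,175). The oblong cradle refits at (477.4, -315.3) mm, yaw 5.6°. Picking the oblong tray.

```bash
python3 -m crank '{"commands":[{"travel":[0,0,20],"twist":0},{"travel":[0,0,40],"twist":0},{"travel":[0,0,60],"twist":0},{"travel":[0,0,75],"twist":0},{"travel":[0,0,85],"twist":0},{"travel":[0,0,85],"twist":0}]}'
python3 -m crank '{"commands":[{"travel":[0,0,0],"twist":0},{"travel":[0,0,0],"twist":0},{"travel":[0,0,0],"twist":0},{"travel":[0,0,0],"twist":0},{"travel":[0,0,0],"twist":0},{"travel":[0,0,0],"twist":0},{"travel":[0,0,0],"twist":0},{"travel":[0,0,0],"twist":0}]}' 1 60
python3 -m crank '{"commands":[{"travel":[0,0,-5],"twist":0},{"travel":[0,0,-15],"twist":0},{"travel":[0,0,-30],"twist":0},{"travel":[0,0,-45],"twist":0},{"travel":[0,0,-60],"twist":0},{"travel":[0,0,-75],"twist":0},{"travel":[0,0,-85],"twist":0},{"travel":[0,0,-85],"twist":0},{"travel":[0,0,-85],"twist":0}]}'
python3 go.py 477.4 -315.5 140 5.5
```

```text
time: 21.6
eef_pos: [0.4265, 0.0743, 0.0536]
tool_rot: [-0.001, -0.386, 0.922, 0.0]
contact_force: [0.6, -0.1, 0.2]
finger_gap: 0.0853
finger_force: 0.0
time: 22.4
eef_pos: [0.4281, 0.0743, 0.0551]
tool_rot: [0.0, -0.386, 0.922, -0.0]
contact_force: [0.3, -0.8, 5.3]
finger_gap: 0.0133
finger_force: 61.2
time: 23.3
eef_pos: [0.4274, 0.0744, 0.1395]
tool_rot: [-0.0, -0.386, 0.922, 0.0]
contact_force: [-0.8, -1.1, -3.3]
finger_gap: 0.0134
finger_force: 60.1
t 23.3 p [427.4  74.4 139.5] a 135.4 F [-0.8 -1.1 -3.3] gap 13.4 tilt [-3.e-04  1.e-04 -1.e+00]
travel [ 242.7 -309.2   -0.6] twist 39.9
```

```bash
python3 -m crank '{"commands":[{"travel":[10,-13,0],"twist":2},{"travel":[36,-46,0],"twist":6},{"travel":[62,-79,0],"twist":10},{"travel":[88,-112,0],"twist":14},{"travel":[114,-145,0],"twist":19},{"travel":[140,-178,0],"twist":24},{"travel":[166,-211,0],"twist":29},{"travel":[192,-244,0],"twist":33},{"travel":[218,-277,0],"twist":37},{"travel":[237,-302,0],"twist":39.9}]}' >/dev/null
python3 -m crank '{"commands":[{"travel":[0,0,0],"twist":0},{"travel":[0,0,0],"twist":0},{"travel":[0,0,0],"twist":0},{"travel":[0,0,0],"twist":0},{"travel":[0,0,0],"twist":0}]}' >/dev/null
python3 go.py 477.4 -315.5 41 5.5
```

```text
t 24.8 p [ 476.3 -305.2  139.6] a 95.6 F [ 0.4  0.5 -3.1] gap 13.1 tilt [-4.e-04  6.e-04 -1.e+00]
travel [ -0.1 -10.4  98.6] twist 0.1
```

```bash
python3 -m crank '{"commands":[{"travel":[0,-4,5],"twist":0},{"travel":[0,-8,20],"twist":0},{"travel":[0,-10.3,40],"twist":0},{"travel":[0,-10.3,55],"twist":0},{"travel":[0,-10.3,65],"twist":0},{"travel":[0,-10.3,70],"twist":0},{"travel":[0,-10.3,70],"twist":0},{"travel":[0,-10.3,70],"twist":0},{"travel":[0,-10.3,70],"twist":0},{"travel":[0,-10.3,70],"twist":0}]}' >/dev/null
python3 -m crank '{"commands":[{"travel":[0,0,0],"twist":0}]}' >/dev/null
python3 go.py 477.4 -315.5 41 5.5
python3 - <<'E'
from h import *
a=[viewer.capture(n) for n in("top","side")]
cv2.imwrite("pics/hov3.png",np.hstack([cv2.resize(a[0][150:260,400:510],(400,400)),cv2.resize(a[1][210:320,325:435],(400,400))])[:,:,::-1])
E
```

```text
t 25.9 p [ 477.8 -316.9   70.2] a 95.5 F [ 0.2  0.4 -2.7] gap 12.7 tilt [ 8.e-04 -6.e-04 -1.e+00]
travel [ 0.2  1.4 29.2] twist 0.0
```

View pics/hov3.png

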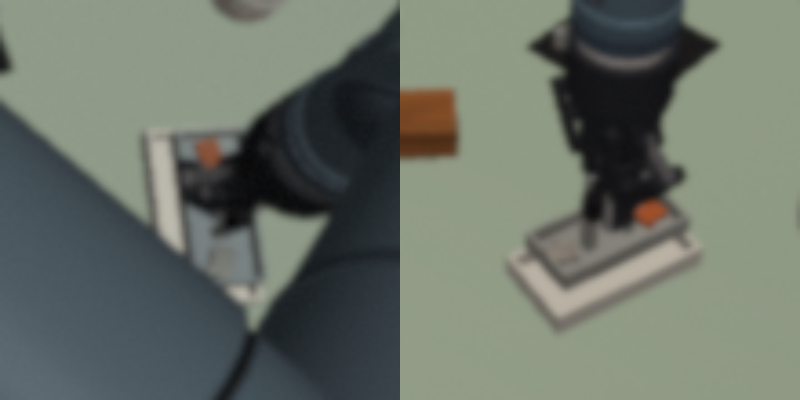

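The oblong tray hovers parallel to its cradle in the side view at (610,240) and (605,265). Lowering it.

```bash
python3 -m crank '{"commands":[{"travel":[0,0.8,5],"twist":0},{"travel":[0,0.8,10],"twist":0},{"travel":[0,0.8,15],"twist":0},{"travel":[0,0.8,20],"twist":0},{"travel":[0,0.8,24],"twist":0},{"travel":[0,0.8,27],"twist":0},{"travel":[0,0.8,28],"twist":0},{"travel":[0,0.8,28],"twist":0}]}'
python3 -m crank '{"commands":[{"travel":[0,0,0.5],"twist":0},{"travel":[0,0,1],"twist":0},{"travel":[0,0,1.3],"twist":0},{"travel":[0,0,1.3],"twist":0}]}'
```

```text
time: 26.8
eef_pos: [0.4773, -0.3158, 0.0415]
tool_rot: [-0.0, -0.048, 0.999, 0.0]
contact_force: [0.2, -0.4, -4.2]
finger_gap: 0.0132
finger_force: 60.2
time: 27.2
eef_pos: [0.4776, -0.3161, 0.0411]
tool_rot: [0.0, -0.048, 0.999, -0.0]
contact_force: [-2.4, 0.6, 3.5]
finger_gap: 0.0129
finger_force: 61.3
```

```bash
python3 -m crank '{"commands":[{"travel":[0,0,0],"twist":0},{"travel":[0,0,0],"twist":0},{"travel":[0,0,0],"twist":0},{"travel":[0,0,0],"twist":0},{"travel":[0,0,0],"twist":0},{"travel":[0,0,0],"twist":0},{"travel":[0,0,0],"twist":0}]}' -1
python3 -m crank '{"commands":[{"travel":[0,0,-10],"twist":0},{"travel":[0,0,-30],"twist":0},{"travel":[0,0,-60],"twist":0},{"travel":[0,0,-85],"twist":0},{"travel":[0,0,-99],"twist":0},{"travel":[0,0,-99],"twist":0},{"travel":[0,0,-99],"twist":0}]}' >/dev/null
python3 go.py 622 -105.3 140 35.4
```

```text
time: 27.9
eef_pos: [0.4774, -0.3159, 0.0404]
tool_rot: [0.0, -0.048, 0.999, 0.0]
contact_force: [-0.0, 0.1, 0.4]
finger_gap: 0.0857
finger_force: 0.0
t 28.6 p [ 477.5 -316.   139.6] a 95.5 F [-0.1 -0.5 -0.4] gap 85.8 tilt [ 6.e-04 -4.e-04 -1.e+00]
travel [-164.1  195.8   -0.4] twist -29.9
```

```bash
python3 -m crank '{"commands":[{"travel":[-18,21,0],"twist":-3.3},{"travel":[-36,43,0],"twist":-6.6},{"travel":[-55,65,0],"twist":-10},{"travel":[-73,87,0],"twist":-13.3},{"travel":[-91,109,0],"twist":-16.6},{"travel":[-110,131,0],"twist":-20},{"travel":[-128,152,0],"twist":-23.3},{"travel":[-146,174,0],"twist":-26.6},{"travel":[-164,196,0],"twist":-29.9},{"travel":[-164,196,0],"twist":-29.9}]}' >/dev/null
python3 -m crank '{"commands":[{"travel":[0,0,0],"twist":0},{"travel":[0,0,0],"twist":0},{"travel":[0,0,0],"twist":0},{"travel":[0,0,0],"twist":0}]}' >/dev/null
python3 go.py 622 -105.3 41 35.4
python3 - <<'E'
from h import *
a=[viewer.capture(n) for n in("top","side")]
for n in("top","side"):
    for k,g,z in(("tri_cradle",[.43,.075],0),("oblong_tray",[.477,-.315],.004)):
        for d in cut_out(k,n)[:4]:
            r=d["region"]; y,x=np.nonzero(r); c=ray(n,(x.mean(),y.mean()),.01)
            if d["conf"]<.3 or np.hypot(*(c[:2]-g))>.05: continue
            q,e=fit(k,{n:r},c[:2],z,yaws=np.radians([5,43])); print(n,k,round(d["conf"],2),(q[:2]*1e3).round(1),np.degrees(q[2]).round(1),round(e,3))
cv2.imwrite("pics/p3.png",np.hstack([cv2.resize(a[0][140:280,380:520],(400,400)),cv2.resize(a[1][150:310,280:440],(400,400))])[:,:,::-1])
E
```

```text
t 30.0 p [ 621.2 -105.8  139.3] a 125.3 F [ 0.6 -0.   0.5] gap 85.4 tilt [-3.e-04  1.e-04 -1.e+00]
travel [-1.  -0.  98.3] twist -0.1
side tri_cradle 0.95 [429.7  75.6] 43.0 0.054
side oblong_tray 0.58 [ 478.9 -312.9] 8.4 0.118
```

View pics/p3.png

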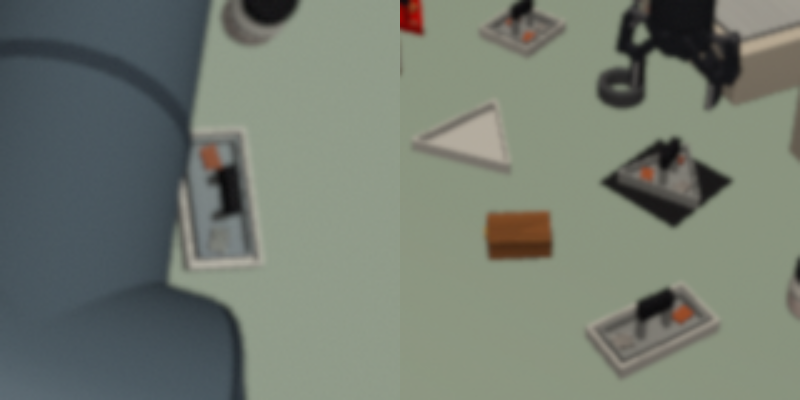

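The oblong tray is fully in its cradle (top crop (222,200), side (655,330)), and the tri cradle at (470,135) is empty. Picking the tri tray.

```bash
python3 -m crank '{"commands":[{"travel":[-0.5,0,20],"twist":0},{"travel":[-0.5,0,40],"twist":0},{"travel":[-0.5,0,60],"twist":0},{"travel":[-0.5,0,80],"twist":0},{"travel":[-0.5,0,92],"twist":0},{"travel":[-0.5,0,98.5],"twist":0},{"travel":[-0.5,0,98.5],"twist":0}]}'
python3 -m crank '{"commands":[{"travel":[0,0,0],"twist":0},{"travel":[0,0,0],"twist":0},{"travel":[0,0,0],"twist":0},{"travel":[0,0,0],"twist":0},{"travel":[0,0,0],"twist":0},{"travel":[0,0,0],"twist":0},{"travel":[0,0,0],"twist":0},{"travel":[0,0,0],"twist":0}]}' 1 60
python3 -m crank '{"commands":[{"travel":[0,0,-5],"twist":0},{"travel":[0,0,-15],"twist":0},{"travel":[0,0,-30],"twist":0},{"travel":[0,0,-45],"twist":0},{"travel":[0,0,-60],"twist":0},{"travel":[0,0,-80],"twist":0},{"travel":[0,0,-95],"twist":0},{"travel":[0,0,-98],"twist":0},{"travel":[0,0,-98],"twist":0}]}'
python3 go.py 430 75.3 140 42.9
```

```text
time: 31.0
eef_pos: [0.6216, -0.1046, 0.0402]
tool_rot: [-0.001, -0.304, 0.953, 0.0]
contact_force: [-0.8, -0.1, -0.2]
finger_gap: 0.0855
finger_force: 0.0
time: 31.8
eef_pos: [0.6225, -0.1049, 0.0414]
tool_rot: [0.0, -0.304, 0.953, -0.0]
contact_force: [0.5, -1.6, 2.9]
finger_gap: 0.0134
finger_force: 59.4
time: 32.7
eef_pos: [0.6223, -0.1047, 0.1392]
tool_rot: [0.0, -0.304, 0.953, -0.0]
contact_force: [0.2, -0.4, -3.4]
finger_gap: 0.0135
finger_force: 58.7
t 32.7 p [ 622.3 -104.7  139.2] a 125.4 F [ 0.2 -0.4 -3.4] gap 13.5 tilt [ 7.e-04  0.e+00 -1.e+00]
travel [ 52.4 258.1  -0.9] twist -7.5
```

```bash
python3 -m crank '{"commands":[{"travel":[3,13,0],"twist":-0.5},{"travel":[8,40,0],"twist":-1.5},{"travel":[14,70,0],"twist":-2.5},{"travel":[20,100,0],"twist":-3.5},{"travel":[26,130,0],"twist":-4.5},{"travel":[33,160,0],"twist":-5.5},{"travel":[39,190,0],"twist":-6.5},{"travel":[45,220,0],"twist":-7.5},{"travel":[50,246,0],"twist":-7.5},{"travel":[52,257,0],"twist":-7.5}]}' >/dev/null
python3 -m crank '{"commands":[{"travel":[0,0,5],"twist":0},{"travel":[0,0,20],"twist":0},{"travel":[0,0,40],"twist":0},{"travel":[0,0,55],"twist":0},{"travel":[0,0,65],"twist":0},{"travel":[0,0,69],"twist":0},{"travel":[0,0,69],"twist":0},{"travel":[0,0,69],"twist":0},{"travel":[0,0,69],"twist":0},{"travel":[0,0,69],"twist":0}]}' >/dev/null
python3 go.py 430 75.3 41 42.9
python3 - <<'E'
from h import *
a=[viewer.capture(n) for n in("top","side")]
cv2.imwrite("pics/hov4.png",np.hstack([cv2.resize(a[0][170:270,260:360],(400,400)),cv2.resize(a[1][150:250,260:360],(400,400))])[:,:,::-1])
E
```

```text
t 34.7 p [431.4  74.6  70.5] a 132.9 F [-0.3 -0.3 -2.7] gap 13.4 tilt [ 1.5e-03  1.0e-04 -1.0e+00]
travel [ 0.6  1.5 29.5] twist 0.0
```

View pics/hov4.png

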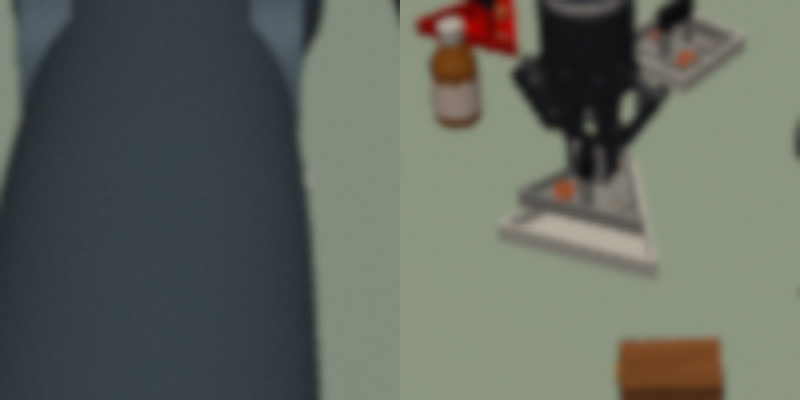

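The tri tray hovers parallel over its cradle in the side view at (590,200). Lowering it.

```bash
python3 -m crank '{"commands":[{"travel":[0.5,1.2,5],"twist":0},{"travel":[0.5,1.2,10],"twist":0},{"travel":[0.5,1.2,15],"twist":0},{"travel":[0.5,1.2,20],"twist":0},{"travel":[0.5,1.2,24],"twist":0},{"travel":[0.5,1.2,27],"twist":0},{"travel":[0.5,1.2,28],"twist":0},{"travel":[0.5,1.2,28],"twist":0}]}'
python3 -m crank '{"commands":[{"travel":[0,0,0.5],"twist":0},{"travel":[0,0,1],"twist":0},{"travel":[0,0,1.3],"twist":0},{"travel":[0,0,1.3],"twist":0}]}'
```

```text
time: 35.6
eef_pos: [0.4296, 0.0751, 0.0418]
tool_rot: [-0.0, -0.366, 0.931, 0.0]
contact_force: [0.5, -0.2, -3.9]
finger_gap: 0.0128
finger_force: 59.1
time: 36.0
eef_pos: [0.4299, 0.0751, 0.0413]
tool_rot: [0.0, -0.366, 0.931, -0.0]
contact_force: [-2.4, -0.5, 4.5]
finger_gap: 0.0131
finger_force: 60.4
```

```bash
python3 -m crank '{"commands":[{"travel":[0,0,0],"twist":0},{"travel":[0,0,0],"twist":0},{"travel":[0,0,0],"twist":0},{"travel":[0,0,0],"twist":0},{"travel":[0,0,0],"twist":0},{"travel":[0,0,0],"twist":0},{"travel":[0,0,0],"twist":0}]}' -1
python3 -m crank '{"commands":[{"travel":[0,0,-10],"twist":0},{"travel":[0,0,-30],"twist":0},{"travel":[0,0,-60],"twist":0},{"travel":[0,0,-90],"twist":0},{"travel":[0,0,-130],"twist":0},{"travel":[0,0,-160],"twist":0},{"travel":[0,0,-180],"twist":0},{"travel":[0,0,-180],"twist":0}]}' >/dev/null
python3 go.py 440 330 222 42.9
```

```text
time: 36.7
eef_pos: [0.4296, 0.0751, 0.0406]
tool_rot: [0.0, -0.366, 0.931, 0.0]
contact_force: [0.0, -0.2, 0.8]
finger_gap: 0.0852
finger_force: 0.0
t 37.5 p [431.8  75.2 224.3] a 132.9 F [ 0.3  0.5 -1. ] gap 84.9 tilt [ 6.9e-03  3.0e-04 -1.0e+00]
travel [-179.5  181.     2.4] twist 0.0
```

```bash
python3 -m crank '{"commands":[{"travel":[-20,20,0],"twist":0},{"travel":[-45,45,0],"twist":0},{"travel":[-70,70,0],"twist":0},{"travel":[-95,95,0],"twist":0},{"travel":[-120,120,0],"twist":0},{"travel":[-145,145,0],"twist":0},{"travel":[-165,165,0],"twist":0},{"travel":[-180,180,0],"twist":0},{"travel":[-180,180,0],"twist":0},{"travel":[-180,180,0],"twist":0}]}' >/dev/null
python3 go.py
python3 - <<'E'
from h import *
a=[viewer.capture(n) for n in("top","side")]
Q=np.load("q.npz")
for d in cut_out("tri_tray","top")[:5]:
    r=d["region"]; y,x=np.nonzero(r); c=ray("top",(x.mean(),y.mean()),.01)
    if np.hypot(*(c[:2]-[.43,.075]))<.05:
        q,e=fit("tri_tray",{"top":r},c[:2],.004,yaws=np.radians([43])); print((q[:2]*1e3).round(1),np.degrees(q[2]).round(1),round(e,3))
cv2.imwrite("pics/end.png",np.hstack([cv2.resize(a[0][100:260,200:500],(480,256)),cv2.resize(a[1][110:310,240:480],(307,256))])[:,:,::-1])
E
```

```text
t 38.5 p [438.2 329.1 219.7] a 133.0 F [-0.4 -0.5 -0.3] gap 85.3 tilt [-0.0014 -0.0014 -1.    ]
[430.9  75.9] 42.1 0.066
```

View pics/end.png

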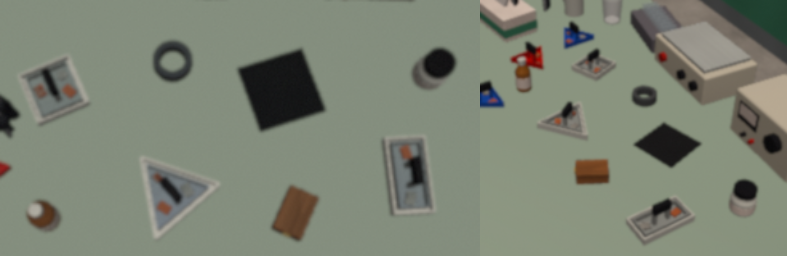

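All three trays sit in their own cradles: square at (55,90), triangle at (170,195), oblong at (410,175). The mat at (282,90) is free, and the bottle, jar and slide box haven't moved.

```bash
python3 -c "
from cell import order; print(order.hand_in())"
```

```text
the job is handed in; nothing more can be done
None
```

The job is handed in at about 39 s: all three trays sit flat in their own soaking trays, the mat is free, and the bottle, jar and slide box stand where they were.

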